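# Set the sharpening jig's pointer and lock it with the spring clip

## Task

On the green sharpening jig, turn the black knob bit by bit until the yellow pointer on top lines up with the red mark (not the blue one), and let go of the knob. Then take the orange spring clip from its wooden stand and push it down over the groove of the jig's lock shaft, between the two brass collars, until it snaps fully home, and leave it there upright. Leave everything else on the bench where it is.

Things in the scene. Friction and masses are not known exactly. Their poses are not given: they have to be found in the camera images.
- jig: green housing fixed to the bench, 160 (x) x 190 (y) x 78 mm high; origin under its middle, z up. Its -x side is a sloping face whose outward normal is (-0.574, 0, 0.819) in its frame (35 deg from vertical); face centre, where the knob stands, (-42, 0, 48) mm. The flat deck behind (z 78 mm, x 0 to 75) carries pointer and marks; the lock shaft sticks out of the +y side
- knob_grip (a point): centre of the round black knob, 44 mm across, 26 mm tall (10 to 36 mm off the sloping face; this point 24 mm off it, on the axis). z: out along the knob's axis; x, y turn with the knob. Turns smoothly (about 0.05 Nm), stays where left, can be gripped across at any angle, fingers along its axis. 1.3 to 3.7 rad of turning is needed, usually several grasps
- knob (a joint): angle of the knob, rad, -4.3 to 4.3; 0 with the pointer at mid-deck; grows counterclockwise looking at the knob. Each rad moves the pointer 13 mm: counterclockwise to the jig's +y, clockwise to -y
- pointer_tip (a point): tip of the yellow pointer, which slides along the jig's y on the deck as the knob turns and points to +x; axes as the jig's
- red_tip (a point): tip of the red mark fixed at the rear of the deck, pointing to -x towards the pointer's row; axes as the jig's. Aligned when pointer tip and this tip have the same y in the jig's frame (within 2.5 mm). It may be on either side, 25 to 42 mm from mid-deck
- blue_tip (a point): tip of the blue mark, for another setting: not to be used
- groove (a point): middle of the groove on the lock shaft's axis: level steel shaft along the jig's y, 12 mm thick, with a flat on top 6 mm above this point, between two brass collars 20 mm across that leave 16 mm along the shaft. At (30, 145, 52) mm in the jig's frame, 50 mm out from the housing's side. Axes as the jig's
- clip: spring clip: orange tab 14 (x) x 12 (y) mm at z +12 to +40 mm, on an orange bridge 34 x 10 mm at z +6 to +12, two sprung steel legs down to z -16, flared at the feet. Origin at its seat, on the shaft's axis once home; z up, y along the shaft when fitted. Lips 7 mm apart spring open over the shaft: about 6 to 15 N down until it snaps and the bridge rests on the shaft's flat. About 65 g
- stand: wooden stand 70 x 60 x 20 mm with an upright steel fin (4.5 mm thick, 34 mm along y, top at 48 mm) over which the clip hangs loosely, its origin 42 mm above the bench; lift it straight up. Origin under the stand's centre, axes as the clip's at the start
- pots: bystander: a stack of nested clay flower pots, upside down, 124 mm across, 150 mm tall; origin under its centre
- small_pot: bystander: a small upside-down clay pot pair, 68 mm across, 60 mm tall; origin under its centre
- axe_head: bystander: a double-bit steel axe head lying flat, 195 x 104 x 28 mm; origin under its centre
- sanding_block: bystander: a yellow sanding block, 60 x 95 x 26 mm; origin under its centre
- sander: bystander: a grey round hand sander with an orange band, 122 mm across, 118 mm tall; origin under its centre
- glue: bystander: a white and yellow glue bottle, 60 mm across, 170 mm tall; origin under its centre
- spray_can: bystander: a blue spray can, 66 mm across, 190 mm tall; origin under its centre
Things that resemble listed ones, but are neither listed nor needed, are in the scene too. Of the things like the clip, leave any that is purple; of the rest the smaller one is meant.

How it is judged:
On the way, in this order (a step that is already met when the one before it is completed fails the run):
1. the pointer lines up with the red mark and the knob is let go, before the clip is fitted (y of pointer_tip in the frame of red_tip between -0.0025 and 0.0025 m and contact force between jig and the fingers below 0.3 N), for 0.3 s.
2. the clip is snapped home on the groove and let go (distance between clip and groove below 0.006 m and z of clip in the frame of groove between -0.0025 and 0.0025 m and x of clip in the frame of groove between -0.003 and 0.003 m and angle between the y axis of clip and the y axis of groove, either way round below 0.25 rad and angle between clip's own z axis and vertical below 0.25 rad and contact force between clip and the fingers below 0.3 N), for 0.2 s.
At the end, for the whole second after the job is handed in: The pointer tip is within 2.5 mm of the red mark's tip along the jig's y; the clip sits upright on the lock shaft's groove, its origin within 2.5 mm in height and 3 mm across of the shaft's axis, within 6 mm of the groove's middle and 0.25 rad of square, released and at rest (all of step 2 and y of pointer_tip in the frame of red_tip between -0.0025 and 0.0025 m and linear speed of clip below 0.02 m/s and velocity of joint knob between -0.05 and 0.05 rad/s); the robot touches nothing.
It fails at once if any bystander pushed more than 30 mm out of place (distance of any of pots, small_pot, axe_head, sanding_block, sander, glue, spray_can from where it was at the start of the episode above 0.03 m).
It also fails if it takes over 72 s, if anything falls off the work surface, if the arm or the gripper's body presses on something with over 40 N, if the wrist force passes 120 N, or if a joint passes its speed limit or range.

## Robot

A 6-joint arm with a two-finger parallel gripper is mounted at the origin on the work surface. World frame = base frame: x ahead of the robot, y to its left, z up, the work surface at z = 0. Lengths are in m, angles in rad, forces in N, time in s.
With the tool pointing down it reaches from about 0.4 to 0.825 m from the base axis. Payload 7 kg.
Tool frame: the origin (TCP) lies midway between the tips of the shut fingers; the grasp point (between the pads) lies 19 mm behind it; x points along the fingers, z is the direction in which the jaws open and shut, and the axes are right-handed (so a half turn about x gives the same grasp; the last joint's range is limited). The gripper opens to 85 mm and grips with 20 to 120 N. Pads are 22 mm wide; open, the fingers measure 114 mm over their backs; the gripper's body (76 mm by 85 mm) begins 54 mm behind the grasp point. The pads swing forward as they close: fully open they stand 13 mm farther back than shut.
Start: joints at [1.427, 0.359, 0.012, 0, -1.224, -0.288], TCP at [0.282, 0.613, 0.231] pointing down, gripper open.
Joint ranges: [-3.07, 3.07], [-1.43, 2.12], [-1.02, 1.25], [-3.03, 1.67], [-3.05, -0], [-3.03, 3.03]. Speed limits (rad/s): [2.39, 2.39, 3.01, 3.14, 3.14, 3.14].

## Interface

Orientations are given as a 3x3 rotation matrix whose columns are the frame's x, y, z axes.
In Python, from rig import sense, imaging, ticket gives the robot as it stands. The module is installed in compiled form; this text tells all that it offers.
- The arm moves only by the shell command python3 -m crank 'ROWS' [FORCE]. ROWS is JSON, a list of rows, each a list of 5 numbers: the opening, from 0 (shut) to 1 (fully open), then the shift along the tool's x, y, z in cm, then the turn about the tool's x in rad. In form: [[jaw, tx, ty, tz, spin], ...]. A call has 1 to 8 rows; each row shifts and turns the commanded pose from where the row before left it, along the tool's axes as they then stand; what a row does not reach is not made up. A row lasts 1/8 s, in which the tool goes at most 62.5 mm and 10.7 degrees, less where a joint would pass 70% of its speed; a pose out of reach is approached as far as the arm can. A call is refused whole if a number of a shift passes 6.25 or a number of a turn 0.188, either way. A call with a gripper value outside its range is refused whole. The fingers move at their own pace and stop on an object; FORCE is the grip in N (left out, the last holds). Time passes only in rows, so rows that do not move let the fingers close. It gives the time, the measured TCP pose, the force and the opening at its end, in the units of the state.
- sense(): the state, without advancing time (a new reading comes with each control period).
- imaging.grab_frame(name): name is "scene" or "side" or "wrist"; returns a dict with "frame" (400x640x3 uint8, red, green, blue), "depth" (400x640 float32, m along the optical axis (not along the pixel's ray), 0 where there is no reading), "fx", "fy", "cx", "cy" (pixels), "R" (3x3) and "t" (3): a world point X has camera coordinates R X + t. Camera axes: x right, y down, z forward; pixel columns grow to the right and rows downward; lengths in m; the calibration is good to about 2 mm. The wrist camera is an equidistant fisheye: a pixel r from the principal point sees the ray r / f radians off the axis. A picture is of the moment at which its call begins.
- ticket.job_done(): hands the job in, once; it reports no verdict.
The state is a dict: "time": time; "joint_positions": joint angles; "joint_vel": joint speeds; "effort": joint torques, N m; "position": TCP position; "orientation": TCP orientation; "wrist_force": force on the tool from outside, world axes, zero at the start; "torque": the same for the moment, N m; "finger_gap": opening from 0.0 (shut) to 1.0 (fully open).
Only numpy, scipy, OpenCV 4.12 (cv2) and the standard library are available. Lean on these libraries where they do the work, as an engineer would, in place of code of your own. Each camera call takes 0.05 s, during which the arm holds its last target.

## Working session

There is one attempt and no reset: what is moved stays moved. The work goes in short steps, Python scripts to look and compute and a shell command to move; the robot and the scene stay as the last step left them, time stands still between calls to the robot, and variables do not carry over. Pictures are saved under pics/ and viewed, and the job is handed in when it is done.

```bash
mkdir -p pics; cat > h.py <<'E'
import numpy as np,cv2,json
from rig import sense,imaging,ticket
def grab(n,fn=None):
    f=imaging.grab_frame(n)
    np.savez('%s.npz'%n,**{k:np.array(v) for k,v in f.items()})
    if fn: cv2.imwrite('pics/'+fn,cv2.cvtColor(f['frame'],cv2.COLOR_RGB2BGR))
    return f
def load(n): return dict(np.load('%s.npz'%n))
def ray(f,u,v,fish=False):
    x=(u-f['cx'])/f['fx'];y=(v-f['cy'])/f['fy']
    if fish:
        r=np.hypot(x,y);d=np.array([x/r*np.sin(r),y/r*np.sin(r),np.cos(r)]) if r>1e-9 else np.array([0,0,1.])
    else: d=np.array([x,y,1.])
    return -f['R'].T@f['t'],f['R'].T@d
def onplane(f,u,v,z,fish=False):
    o,d=ray(f,u,v,fish);return o+d*(z-o[2])/d[2]
def bydepth(f,u,v):
    z=float(f['depth'][int(round(v)),int(round(u))]);o,d=ray(f,u,v);return o+d*z
def proj(f,X,fish=False):
    c=f['R']@np.array(X)+f['t']
    if fish:
        th=np.arctan2(np.hypot(c[0],c[1]),c[2]);p=c[:2]/np.hypot(c[0],c[1])*th
        return np.array([f['cx']+f['fx']*p[0],f['cy']+f['fy']*p[1]])
    return np.array([f['cx']+f['fx']*c[0]/c[2],f['cy']+f['fy']*c[1]/c[2]])
E
python3 - <<'E'
from h import *
for n in ['scene','side','wrist']:
    f=grab(n,n+'0.png');print(n,f['fx'],f['cx'],f['cy'],-f['R'].T@f['t'],f['R'][2])
print(sense())
E
```

```text
scene 375.53604804513225 324.12411907634385 202.72351738731504 [1.28213987 0.06428151 0.84743141] [-0.68855069 -0.03667666 -0.72426016]
side 488.1020553850776 319.34974920219406 203.18032975998563 [ 0.08778369 -0.73544847  0.85016078] [ 0.40753261  0.64735065 -0.64409184]
wrist 309.70691628693146 324.4277301895029 202.17181898517487 [0.35056031 0.58098724 0.37285515] [-0.2665459   0.12159321 -0.95612153]
{'time': 0.15, 'joint_positions': array([ 1.42706618e+00,  3.59202671e-01,  1.13180252e-02, -2.38535666e-04,
       -1.22410605e+00, -2.88118683e-01]), 'joint_vel': array([-0.00074337, -0.00190169,  0.00098453,  0.00254318,  0.00042595,
        0.00147813]), 'effort': array([-2.02185103e-03, -5.83875346e+01,  2.93650657e+01,  6.94046393e+00,
       -4.24669561e-03, -1.13283471e-05]), 'position': array([0.28239091, 0.6127157 , 0.23061575]), 'orientation': array([[-3.93105330e-04,  9.08159515e-01, -4.18624105e-01],
       [-1.14991152e-03, -4.18624271e-01, -9.08158795e-01],
       [-9.99999262e-01,  1.24378619e-04,  1.20886652e-03]]), 'wrist_force': array([0.35372168, 0.39516295, 1.27025125]), 'torque': array([0.01753722, 0.03350872, 0.05026073]), 'finger_gap': 1.0024531704091966}
```

View pics/scene0.png

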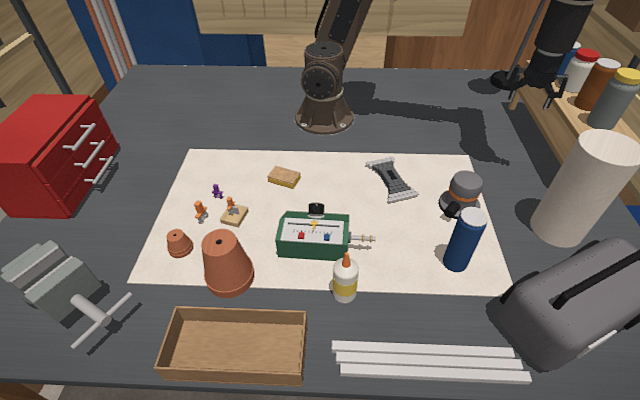

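View pics/side0.png

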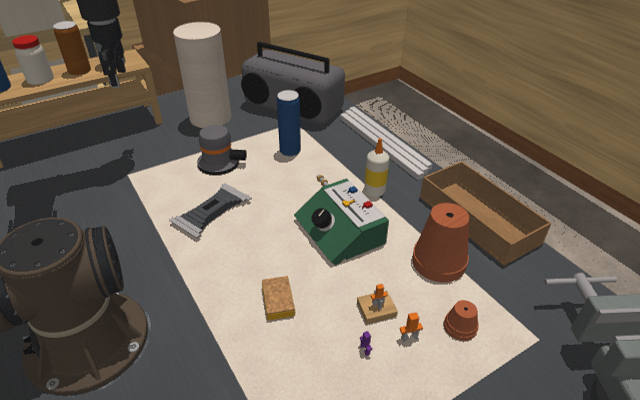

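View pics/wrist0.png

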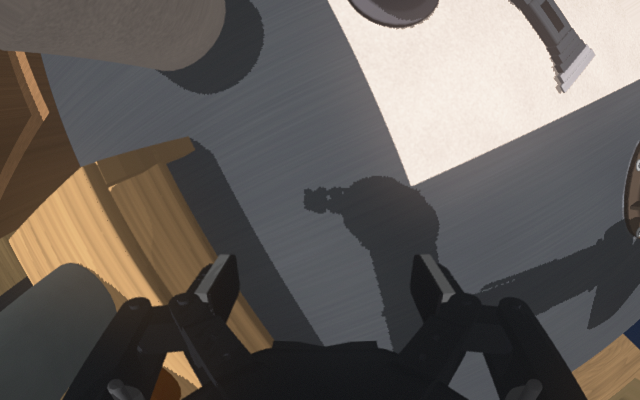

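```bash
python3 - <<'E'
from h import *
s=load('scene');d=load('side')
def crop(f,x0,y0,x1,y1,k): return cv2.resize(cv2.cvtColor(f['frame'][y0:y1,x0:x1],cv2.COLOR_RGB2BGR),None,fx=k,fy=k,interpolation=cv2.INTER_NEAREST)
a=crop(s,270,195,380,270,7);b=crop(d,285,165,395,270,5)
cv2.imwrite('pics/c1.png',a);cv2.imwrite('pics/c2.png',b)
cv2.imwrite('pics/c3.png',crop(s,185,175,265,235,8));cv2.imwrite('pics/c4.png',crop(d,345,275,435,365,6))
E
```

```text
(no output)
```

View pics/c1.png

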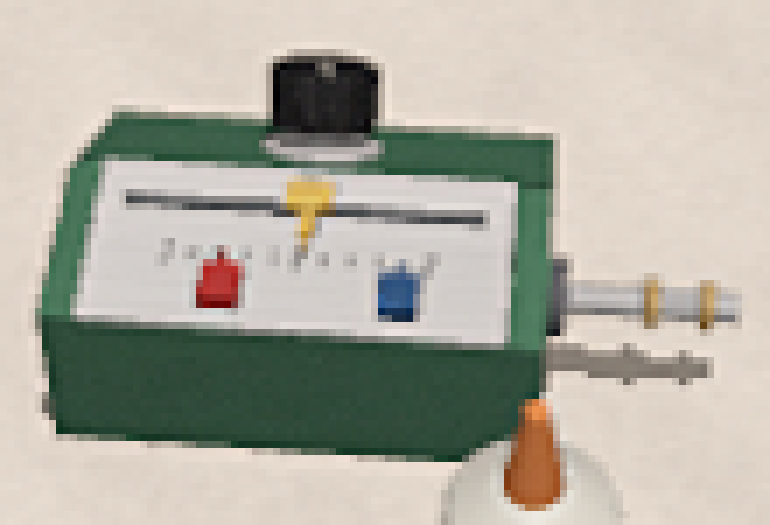

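View pics/c2.png

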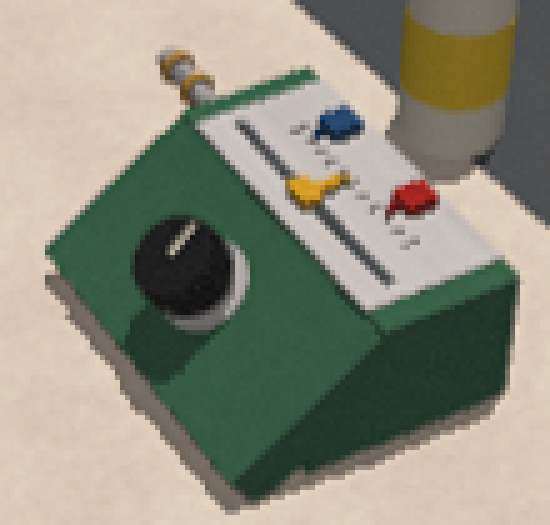

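View pics/c3.png

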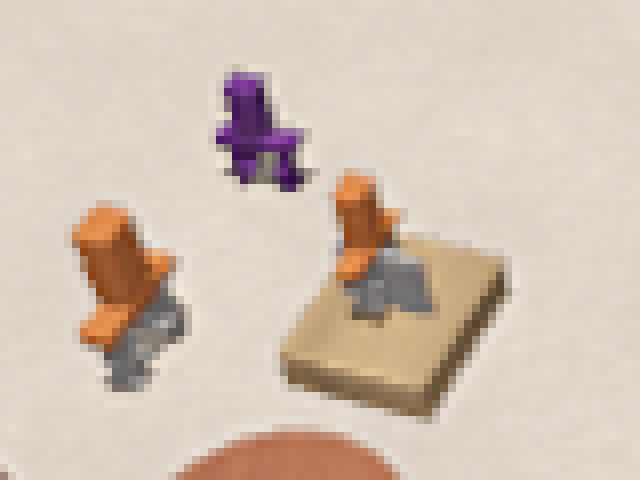

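View pics/c4.png

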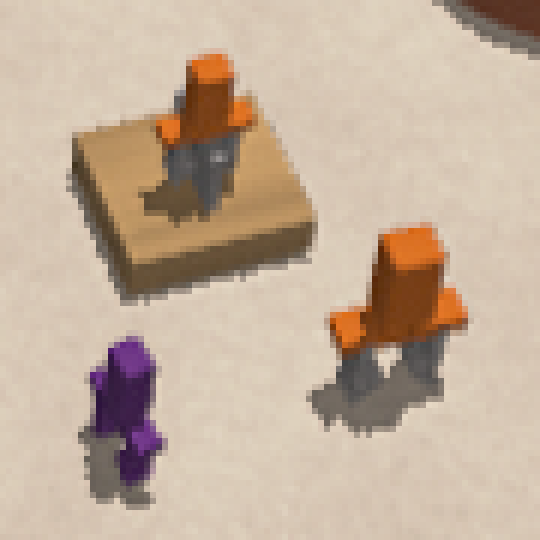

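```bash
python3 - <<'E'
from h import *
np.set_printoptions(precision=4,suppress=True)
s=load('scene');d=load('side')
print('z scene deck',bydepth(s,300,229),'side',bydepth(d,345,205))
S=[(281.2,217.8),(349,221.8),(348.3,245),(275.5,240.6)]
D=[(361,231.4),(323,187.4),(348.6,179),(388.6,220)]
M=np.array([[0,-95],[0,95],[80,95],[80,-95]])/1000.
for f,P in((s,S),(d,D)):
    W=np.array([onplane(f,u,v,.078)[:2] for u,v in P]);print(W)
    a=M-M.mean(0);b=W-W.mean(0)
    th=np.arctan2((a[:,0]*b[:,1]-a[:,1]*b[:,0]).sum(),(a*b).sum())
    R=np.array([[np.cos(th),-np.sin(th)],[np.sin(th),np.cos(th)]]);t=W.mean(0)-R@M.mean(0)
    print('yaw',th,'org',t,'res',W-(M@R.T+t))
# colour centroids by depth
def mask(f,lo,hi):
    h=cv2.cvtColor(f['frame'],cv2.COLOR_RGB2HSV);return cv2.inRange(h,np.array(lo),np.array(hi))
for n,f in(('scene',s),('side',d)):
  for nm,lo,hi in(('orange',(5,170,90),(16,255,255)),('yellow',(20,160,100),(32,255,255)),('red',(0,190,90),(3,255,255)),('red2',(175,190,90),(180,255,255)),('blue',(104,150,60),(112,255,255)),('purple',(130,100,40),(150,255,255)),('black',(0,0,0),(180,255,40))):
    c,l,st,ce=cv2.connectedComponentsWithStats(mask(f,lo,hi))
    for i in range(1,c):
        if st[i][4]>12 and 150<ce[i][0]<450 and 160<ce[i][1]<370: print(n,nm,st[i],ce[i],bydepth(f,*ce[i]))
E
```

```text
z scene deck [ 0.6487 -0.0344  0.0773] side [ 0.6189 -0.0081  0.0885]
[[ 0.6119 -0.0891]
 [ 0.619   0.0956]
 [ 0.6972  0.0938]
 [ 0.6905 -0.0941]]
yaw -0.03809687100792057 org [0.6147 0.0031] res [[ 0.0008  0.0028]
 [ 0.0007 -0.0024]
 [-0.001  -0.0012]
 [-0.0005  0.0008]]
[[ 0.6047 -0.095 ]
 [ 0.6174  0.0889]
 [ 0.6933  0.0839]
 [ 0.6832 -0.0973]]
yaw -0.059810806002388986 org [ 0.6097 -0.0025] res [[ 0.0007  0.0023]
 [ 0.002  -0.0035]
 [-0.002  -0.0037]
 [-0.0007  0.0048]]
scene orange [227 198   7  12  44] [229.6818 203.0227] [ 0.5509 -0.2469  0.066 ]
scene orange [195 202  11  17  90] [199.3556 208.7556] [ 0.5689 -0.3324  0.0577]
scene orange [342 252   8  15  77] [345.7273 260.7143] [0.7963 0.0853 0.1504]
scene yellow [268 176  32  13 109] [282.9908 182.5872] [ 0.4081 -0.1143  0.0169]
scene yellow [333 279  16  17  32] [337.3438 288.4375] [0.8128 0.0686 0.0589]
scene yellow [352 282   5  12  13] [354.3846 287.2308] [0.81   0.1089 0.0625]
scene red [298 232   6   7  18] [300.5    235.4444] [ 0.6781 -0.0299  0.087 ]
scene blue [324 235   5   6  23] [326.3043 237.3478] [0.6814 0.036
[... 640 characters left out ...]
ide yellow [342 200  12   6  34] [346.7941 202.4118] [ 0.6283 -0.0019  0.0881]
side yellow [267 310  27  10 140] [280.3643 314.7857] [ 0.3562 -0.1591  0.0129]
side red [363 202   9   5  29] [367.0345 203.931 ] [ 0.6678 -0.0313  0.087 ]
side blue [348 187   9   5  27] [352.1111 188.9259] [0.6701 0.0354 0.0874]
side purple [360 332  12  24 158] [365.6013 342.2405] [ 0.4562 -0.3212  0.0406]
side black [199 162  40  13  94] [218.5745 170.6383] [0.446  0.3797 0.0145]
side black [203 200  16  10  61] [210.4754 204.2459] [0.3637 0.2342 0.029 ]
side black [312 209  19  19 261] [321.0268 218.3908] [ 0.5503 -0.0088  0.0778]
side black [447 213   6   4  15] [449.5333 214.3333] [ 0.7516 -0.212   0.1505]
```

```bash
python3 -m crank '[[1,0,3.0,2.83,0],[1,0,3.0,2.83,0],[1,0,3.0,2.83,0],[1,0,3.0,2.83,0],[1,0,3.0,2.83,0],[1,0,3.0,2.83,0],[1,0,3.0,2.83,0],[1,0,3.0,2.83,0]]'; python3 -m crank '[[1,0,3.0,2.83,0],[1,0,3.0,2.83,0],[1,0,3.0,2.83,0],[1,0,3.0,2.83,0],[1,0,3.0,2.83,0],[1,0,3.0,2.83,0],[1,0,3.0,2.83,0],[1,0,3.0,2.83,0]]'; python3 -m crank '[[1,0,0,0,-0.15],[1,0,0,0,-0.15],[1,0,0,0,-0.13],[1,0,0,0,0]]'; python3 - <<'E'
from h import *
print(sense())
grab('wrist','w1.png')
E
```

```text
time: 1.15
position: [0.4059, 0.3056, 0.2312]
orientation: [[-0.0, 0.908, -0.418], [0.0, -0.418, -0.908], [-1.0, -0.0, 0.0]]
wrist_force: [1.3, 0.2, 0.9]
finger_gap: 1.002
time: 2.15
position: [0.5292, -0.0004, 0.2313]
orientation: [[-0.0, 0.908, -0.418], [0.0, -0.418, -0.908], [-1.0, -0.0, -0.0]]
wrist_force: [0.6, 1.0, 0.8]
finger_gap: 0.996
time: 2.65
position: [0.5288, 0.0008, 0.2311]
orientation: [[-0.0, 1.0, -0.003], [-0.0, -0.003, -1.0], [-1.0, -0.0, 0.0]]
wrist_force: [-0.5, 0.1, -0.2]
finger_gap: 0.998
{'time': 2.65, 'joint_positions': array([ 3.72618571e-01,  1.18068139e-01, -3.08395856e-01, -1.28202014e-04,
       -1.14470832e+00,  1.19533359e+00]), 'joint_vel': array([ 0.00067499, -0.00179929,  0.00148885,  0.00010158, -0.00175763,
       -0.07200942]), 'effort': array([-6.97015738e-02, -3.81151235e+01,  2.84323972e+01,  6.72422916e+00,
       -1.43961424e-03,  1.11435380e+00]), 'position': array([0.52878488, 0.00080596, 0.23111929]), 'orientation': array([[-3.92687651e-04,  9.99995726e-01, -2.89716217e-03],
       [-2.81526123e-05, -2.89717345e-03, -9.99995803e-01],
       [-9.99999923e-01, -3.92604440e-04,  2.92901762e-05]]), 'wrist_force': array([-0.46493004,  0.05521126, -0.21780016]), 'torque': array([ 0.01848482, -0.00705872, -0.02265738]), 'finger_gap': 0.9979012202702394}
```

View pics/w1.png

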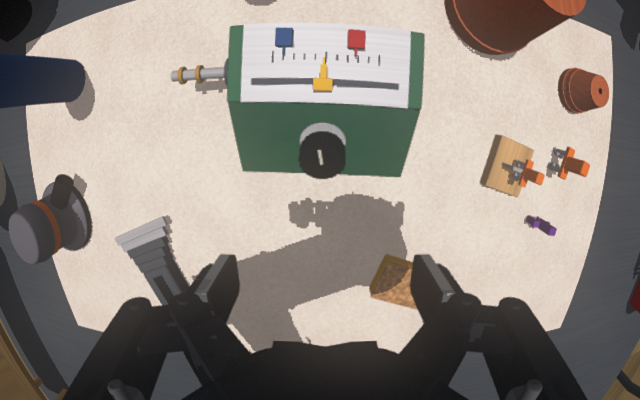

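```bash
python3 - <<'E'
from h import *
s=load('wrist')
im=cv2.resize(cv2.cvtColor(s['frame'][15:185,160:430],cv2.COLOR_RGB2BGR),None,fx=2.9,fy=2.9,interpolation=cv2.INTER_CUBIC)
cv2.imwrite('pics/c5.png',im)
E
```

```text
(no output)
```

View pics/c5.png

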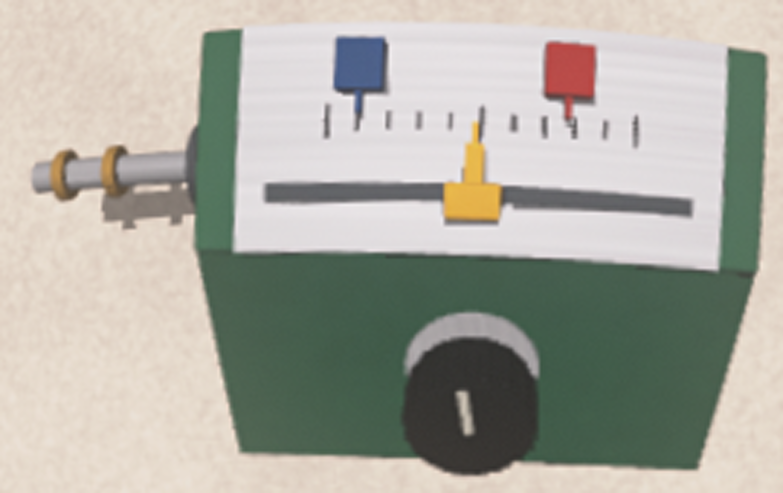

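```bash
python3 - <<'E'
from h import *
np.set_printoptions(precision=4,suppress=True)
w=load('wrist')
px=lambda X,Y:(160+X/2.9-.3,15+Y/2.9-.3)
P=[px(755,272),px(197,250),px(205,32),px(767,52)]
M=np.array([[0,-95],[0,95],[80,95],[80,-95]])/1000.
W=np.array([onplane(w,u,v,.078,True)[:2] for u,v in P]);print(W)
a=M-M.mean(0);b=W-W.mean(0)
th=np.arctan2((a[:,0]*b[:,1]-a[:,1]*b[:,0]).sum(),(a*b).sum())
R=np.array([[np.cos(th),-np.sin(th)],[np.sin(th),np.cos(th)]]);t=W.mean(0)-R@M.mean(0)
print('yaw',th,'org',t);print(1e3*(W-(M@R.T+t)))
for n,p in(('ptr',(475,122)),('red',(569,120)),('blue',(359,115))):
    X=onplane(w,*px(*p),.084,True)[:2];print(n,X,1e3*R.T@(X-t))
X=onplane(w,*px(470,406),.0775,True);print('knobtop',X,1e3*R.T@(X[:2]-t),'expect -62.7,0')
for n,p in(('c1',(63,175)),('c2',(115,170)),('mid',(89,172))):
    X=onplane(w,*px(*p),.058,True)[:2];print(n,X,1e3*R.T@(X-t))
print('knob grip pred',R@[-.0558,0]+t,'groove',R@[.03,.145]+t)
for n in('scene','side','wrist'):
    f=load(n)
E
```

```text
[[ 0.6078 -0.0926]
 [ 0.616   0.0937]
 [ 0.692   0.0907]
 [ 0.6847 -0.0969]]
yaw -0.04231536774053178 org [0.6101 0.0004]
[[ 1.6663  1.8874]
 [ 1.8361 -1.6301]
 [-2.1287 -1.2482]
 [-1.3737  0.9909]]
ptr [0.654  0.0007] [43.842   2.1858]
red [ 0.6551 -0.029 ] [ 46.1232 -27.476 ]
blue [0.6573 0.0375] [45.5395 39.0615]
knobtop [0.5608 0.0028 0.0775] [-49.4206   0.2719] expect -62.7,0
c1 [0.6499 0.153 ] [ 33.2706 154.1081]
c2 [0.6492 0.1314] [ 33.5232 132.5766]
mid [0.6497 0.1421] [ 33.5459 143.2084]
knob grip pred [0.5544 0.0028] groove [0.6463 0.144 ]
```

```bash
python3 -m crank '[[0.75,0,2.45,-0.22,0],[0.75,3,0,0,-0.16],[0.75,4,0,0,-0.16],[0.75,4,0,0,0],[0.75,3.5,0,0,0],[0.75,2,0,0,0],[0.75,1,0,0,0],[0.75,0,0,0,0]]' 30;  python3 - <<'E'
from h import *
grab('wrist','w2.png');grab('side','s2.png')
f=load('side');print(sense()['time'])
cv2.imwrite('pics/c6.png',cv2.resize(cv2.cvtColor(f['frame'][90:260,240:430],cv2.COLOR_RGB2BGR),None,fx=3.5,fy=3.5))
E
```

```text
time: 3.7
position: [0.5533, 0.003, 0.056]
orientation: [[-0.001, 0.95, 0.312], [-0.0, 0.312, -0.95], [-1.0, -0.001, 0.0]]
wrist_force: [0.8, -0.0, -0.1]
finger_gap: 0.751
3.8
```

View pics/w2.png

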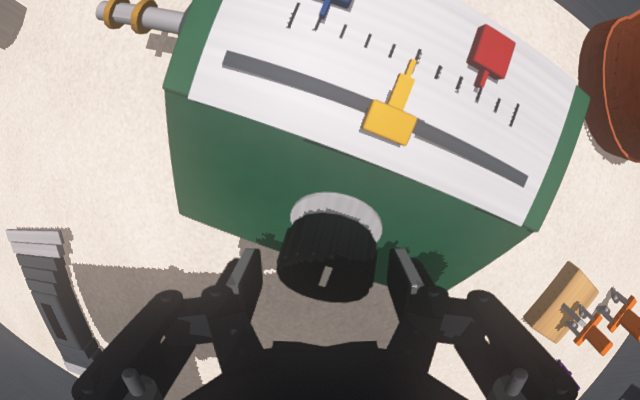

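View pics/c6.png

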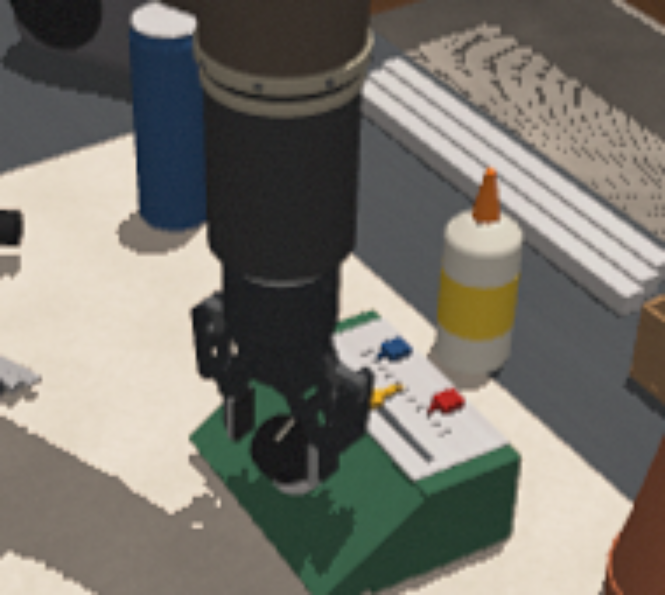

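```bash
python3 -m crank '[[0.2,0,0,0,0],[0.2,0,0,0,0],[0.2,0,0,0,0],[0.2,0,0,0,0.09],[0.2,0,0,0,0.09]]' 25;  python3 - <<'E'
from h import *
f=grab('wrist','w3.png');print(sense()['time'],sense()['torque'])
E
```

```text
time: 4.42
position: [0.5545, 0.0032, 0.0578]
orientation: [[0.003, 0.991, 0.135], [0.001, 0.135, -0.991], [-1.0, 0.003, -0.0]]
wrist_force: [3.6, -0.8, -1.5]
finger_gap: 0.517
4.475 [-0.4459343  -0.24136371  0.06665682]
```

View pics/w3.png

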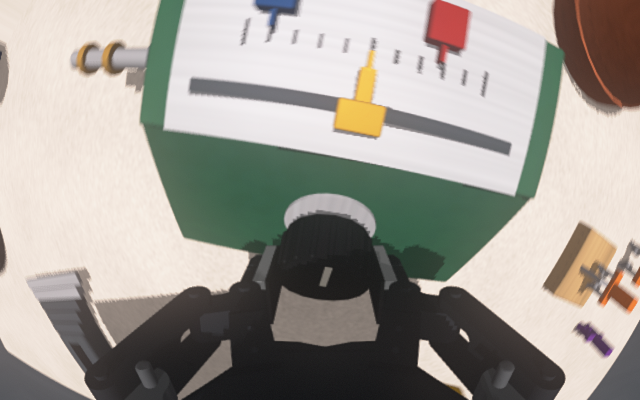

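```bash
cat >> h.py <<'E'
def tips(fn=None):
    """pointer and red positions (jig frame, mm) from wrist cam blobs"""
    f=grab('wrist',fn);h=cv2.cvtColor(f['frame'],cv2.COLOR_RGB2HSV)
    th=-.0423;R=np.array([[np.cos(th),-np.sin(th)],[np.sin(th),np.cos(th)]]);t=np.array([.6101,.0004])
    out={}
    for n,lo,hi in(('ptr',(20,150,120),(30,255,255)),('red',(0,150,100),(4,255,255)),('red2',(174,150,100),(180,255,255)),('blue',(104,100,60),(118,255,255))):
        m=cv2.inRange(h,np.array(lo),np.array(hi));c,l,st,ce=cv2.connectedComponentsWithStats(m)
        best=None
        for i in range(1,c):
            if st[i][4]<60: continue
            ys,xs=np.where(l==i)
            P=np.array([R.T@(onplane(f,u,v,.083,True)[:2]-t)*1e3 for u,v in zip(xs,ys)])
            if abs(P[:,0].mean()-45)>25 or abs(P[:,1].mean())>60: continue
            tip=P[P[:,0]>P[:,0].max()-3] if n=='ptr' else P[P[:,0]<P[:,0].min()+3]
            print(n,st[i][4],'centroid',P.mean(0).round(1),'tip',tip.mean(0).round(2))
E
python3 -m crank '[[0.2,0,0,0,0.12],[0.2,0,0,0,0.12],[0.2,0,0,0,0.12],[0.2,0,0,0,0.12],[0.2,0,0,0,0]]';  python3 - <<'E'
from h import *
tips('w4.png')
print(sense()['time'],sense()['torque'])
E
```

```text
time: 5.1
position: [0.5537, 0.0051, 0.0587]
orientation: [[0.003, 0.943, -0.333], [0.003, -0.333, -0.943], [-1.0, 0.002, -0.003]]
wrist_force: [-13.0, 11.1, 19.1]
finger_gap: 0.506
ptr 1836 centroid [22.2 -2.9] tip [42.54 -3.16]
red 331 centroid [ 57.9 -25.1] tip [ 57.18 -26.15]
red 68 centroid [ 51.2 -26.8] tip [ 49.07 -26.82]
blue 1151 centroid [64.2 41.5] tip [57.15 41.55]
5.15 [5.53606271 3.84867641 1.35470628]
```

View pics/w4.png

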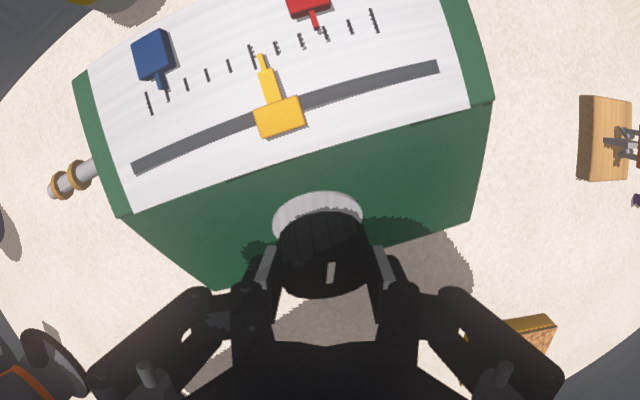

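```bash
python3 -m crank '[[0.75,-0.4,0,0,0],[0.75,0,0,0,0],[0.75,0,0,0,-0.18],[0.75,0,0,0,-0.18],[0.75,0,0,0,-0.18],[0.75,0,0,0,-0.16],[0.2,0,0,0,0],[0.2,0,0,0,0]]'; python3 -m crank '[[0.2,0,0,0,0],[0.2,0,0,0,0.12],[0.2,0,0,0,0.12],[0.2,0,0,0,0.12],[0.2,0,0,0,0.12],[0.2,0,0,0,0.12],[0.2,0,0,0,0.08],[0.2,0,0,0,0]]';  python3 - <<'E'
from h import *
tips('w5.png')
print(sense()['time'],sense()['torque'])
E
```

```text
time: 6.15
position: [0.5537, 0.0022, 0.0606]
orientation: [[0.0, 0.938, 0.347], [-0.001, 0.347, -0.938], [-1.0, -0.0, 0.001]]
wrist_force: [1.2, -5.9, 3.8]
finger_gap: 0.525
time: 7.15
position: [0.553, 0.0049, 0.0615]
orientation: [[0.001, 0.948, -0.319], [0.002, -0.319, -0.948], [-1.0, -0.0, -0.002]]
wrist_force: [-11.7, 10.0, 17.0]
finger_gap: 0.504
ptr 1793 centroid [22.2 -8.5] tip [42.54 -8.7 ]
red 344 centroid [ 58.  -25.5] tip [ 57.23 -26.52]
red 64 centroid [ 51.1 -26.8] tip [ 49.13 -26.83]
blue 1132 centroid [64.1 41.4] tip [57.16 41.26]
7.2 [5.27120429 3.73965976 1.10341078]
```

View pics/w5.png

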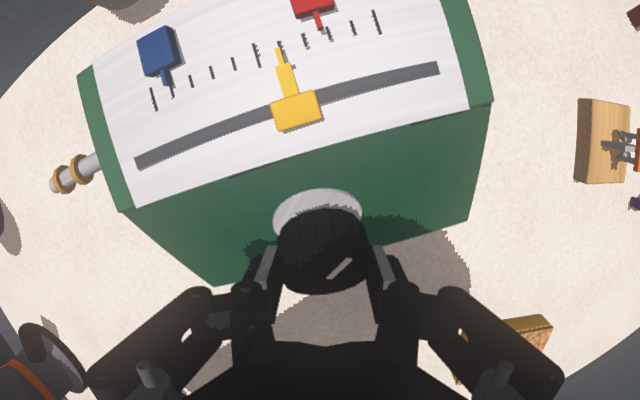

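```bash
python3 -m crank '[[0.75,0,0,0,0],[0.75,0,0,0,0],[0.75,0,0,0,-0.18],[0.75,0,0,0,-0.18],[0.75,0,0,0,-0.18],[0.75,0,0,0,-0.18],[0.2,0,0,0,0],[0.2,0,0,0,0]]'; python3 -m crank '[[0.2,0,0,0,0],[0.2,0,0,0,0.12],[0.2,0,0,0,0.12],[0.2,0,0,0,0.12],[0.2,0,0,0,0.12],[0.2,0,0,0,0.12],[0.2,0,0,0,0.12],[0.2,0,0,0,0]]';  python3 - <<'E'
from h import *
tips('w6.png')
E
python3 -m crank '[[0.75,0,0,0,0],[0.75,0,0,0,0],[0.75,0,0,0,-0.18],[0.75,0,0,0,-0.18],[0.75,0,0,0,-0.18],[0.75,0,0,0,-0.18],[0.2,0,0,0,0],[0.2,0,0,0,0]]'; python3 -m crank '[[0.2,0,0,0,0],[0.2,0,0,0,0.12],[0.2,0,0,0,0.12],[0.2,0,0,0,0.12],[0.2,0,0,0,0.12],[0.2,0,0,0,0.12],[0.2,0,0,0,0.12],[0.2,0,0,0,0]]';  python3 - <<'E'
from h import *
tips('w7.png')
E
```

```text
time: 8.2
position: [0.5538, 0.002, 0.0606]
orientation: [[0.0, 0.924, 0.383], [-0.001, 0.383, -0.924], [-1.0, -0.0, 0.001]]
wrist_force: [1.7, -6.2, 2.1]
finger_gap: 0.533
time: 9.2
position: [0.5532, 0.0048, 0.0614]
orientation: [[0.001, 0.947, -0.322], [0.002, -0.322, -0.947], [-1.0, -0.0, -0.002]]
wrist_force: [-11.3, 11.3, 16.6]
finger_gap: 0.501
ptr 1801 centroid [ 22.2 -14.4] tip [ 42.51 -14.5 ]
red 368 centroid [ 58.1 -25.5] tip [ 57.21 -26.6 ]
red 64 centroid [ 51.2 -26.8] tip [ 49.21 -26.79]
blue 1122 centroid [64.1 41.4] tip [57.13 41.44]
time: 10.25
position: [0.5538, 0.002, 0.0606]
orientation: [[0.0, 0.924, 0.382], [-0.001, 0.382, -0.924], [-1.0, -0.0, 0.001]]
wrist_force: [0.8, -5.7, 3.1]
finger_gap: 0.531
time: 11.25
position: [0.5528, 0.005, 0.0617]
orientation: [[0.0, 0.947, -0.322], [0.002, -0.322, -0.947], [-1.0, -0.001, -0.002]]
wrist_force: [-14.0, 12.1, 19.0]
finger_gap: 0.507
ptr 1797 centroid [ 22.2 -20.4] tip [ 42.56 -20.29]
red 336 centroid [ 57.9 -25.3] tip [ 57.18 -26.34]
red 62 centroid [ 51.2 -26.8] tip [ 49.17 -26.81]
blue 1125 centroid [64.1 41.4] tip [57.06 41.47]
```

View pics/w7.png

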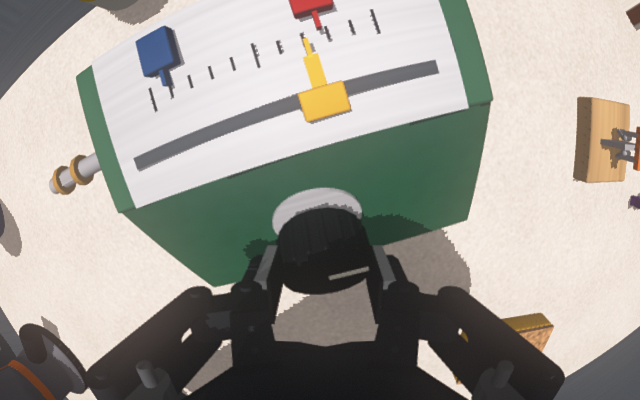

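```bash
python3 -m crank '[[0.75,0,0,0,0],[0.75,0,0,0,0],[0.75,0,0,0,-0.18],[0.75,0,0,0,-0.18],[0.75,0,0,0,-0.18],[0.75,0,0,0,-0.18],[0.2,0,0,0,0],[0.2,0,0,0,0]]'; python3 -m crank '[[0.2,0,0,0,0],[0.2,0,0,0,0.12],[0.2,0,0,0,0.12],[0.2,0,0,0,0.12],[0.2,0,0,0,0.12],[0.2,0,0,0,0.12],[0.2,0,0,0,0.12],[0.2,0,0,0,0]]';  python3 - <<'E'
from h import *
tips('w8.png')
w=load('wrist')
cv2.imwrite('pics/c8.png',cv2.resize(cv2.cvtColor(w['frame'][0:130,220:400],cv2.COLOR_RGB2BGR),None,fx=4,fy=4,interpolation=cv2.INTER_CUBIC))
E
```

```text
time: 12.3
position: [0.5538, 0.002, 0.0606]
orientation: [[0.0, 0.924, 0.382], [-0.001, 0.382, -0.924], [-1.0, -0.0, 0.001]]
wrist_force: [0.6, -5.2, 3.3]
finger_gap: 0.531
time: 13.3
position: [0.5524, 0.0049, 0.0618]
orientation: [[-0.001, 0.946, -0.323], [0.002, -0.323, -0.946], [-1.0, -0.001, -0.002]]
wrist_force: [-16.0, 13.9, 22.2]
finger_gap: 0.5
ptr 1793 centroid [ 22.2 -26.3] tip [ 42.65 -26.2 ]
red 313 centroid [ 57.8 -25.2] tip [ 57.13 -26.16]
red 65 centroid [ 51.1 -26.8] tip [ 49.15 -26.77]
blue 1118 centroid [64.2 41.4] tip [57.17 41.47]
```

View pics/c8.png

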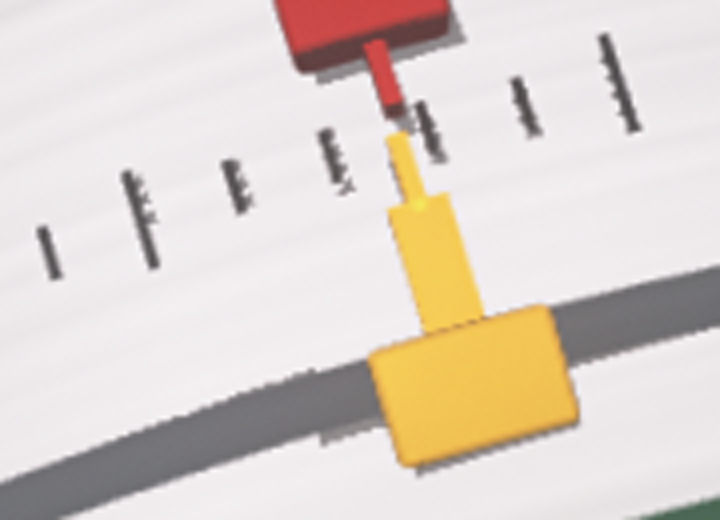

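```bash
python3 -m crank '[[0.8,0,0,0,0],[0.8,0,0,0,0],[0.8,0,0,0,0],[0.8,-3,0,0,0],[0.8,-4,0,0,0],[0.8,-4,0,0,-0.16],[0.8,-3,0,0,-0.16],[0.8,0,0,0,0]]';  python3 - <<'E'
from h import *
tips('w9.png')
w=load('wrist');print(sense()['position'],sense()['wrist_force'])
cv2.imwrite('pics/c9.png',cv2.resize(cv2.cvtColor(w['frame'][0:150,150:450],cv2.COLOR_RGB2BGR),None,fx=2.6,fy=2.6,interpolation=cv2.INTER_CUBIC))
E
```

```text
time: 14.35
position: [0.5549, 0.0031, 0.2028]
orientation: [[0.004, 1.0, -0.002], [0.001, -0.002, -1.0], [-1.0, 0.004, -0.001]]
wrist_force: [-0.5, 0.5, -0.3]
finger_gap: 0.8
ptr 74 centroid [ 30.5 -26.2] tip [ 35.43 -26.15]
red 304 centroid [ 62.9 -27.1] tip [ 56.51 -26.85]
blue 306 centroid [62.8 39.9] tip [56.71 39.87]
[0.55388324 0.00296435 0.20101834] [ 0.13790473 -0.22254836 -0.23526037]
```

View pics/c9.png

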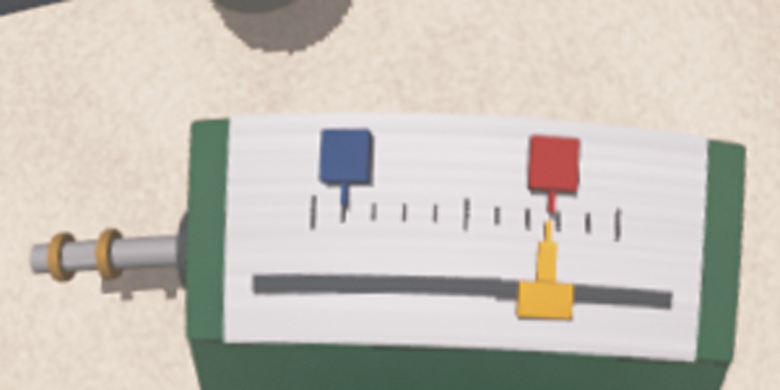

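View pics/w9.png

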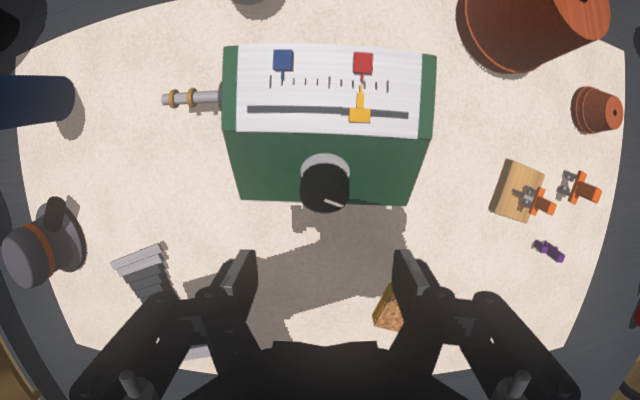

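```bash
python3 -m crank '[[0.5,0,-1,5,0],[0.5,0,-1,5,0],[0.5,0,-1,5,0],[0.5,0,-1,5,0],[0.5,0,-1,5,0],[0.5,0,0,0,0],[0.5,0,0,0,0]]' 60;  python3 - <<'E'
from h import *
grab('wrist','w10.png');print(sense()['position'],sense()['joint_positions'])
w=load('wrist')
cv2.imwrite('pics/c10.png',cv2.resize(cv2.cvtColor(w['frame'][60:260,230:430],cv2.COLOR_RGB2BGR),None,fx=3,fy=3,interpolation=cv2.INTER_CUBIC))
E
```

```text
time: 15.28
position: [0.5024, -0.2469, 0.1991]
orientation: [[-0.002, 1.0, -0.004], [0.001, -0.004, -1.0], [-1.0, -0.002, -0.0]]
wrist_force: [0.8, 0.5, -0.4]
finger_gap: 0.499
[ 0.50269191 -0.24641561  0.19940197] [-1.06255271e-01  1.94882808e-01 -2.90437477e-01 -2.64279395e-04
 -1.08695647e+00  1.67424827e+00]
```

View pics/w10.png

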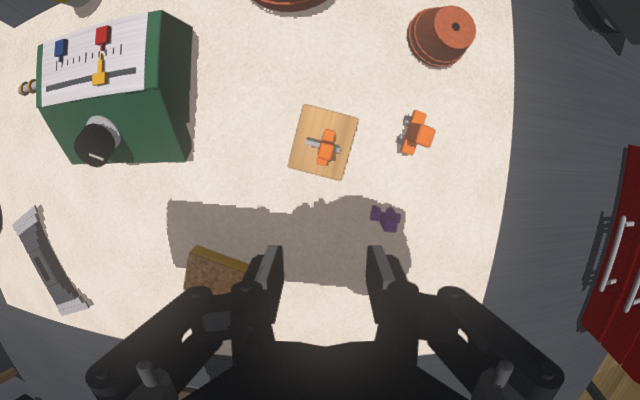

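View pics/c10.png

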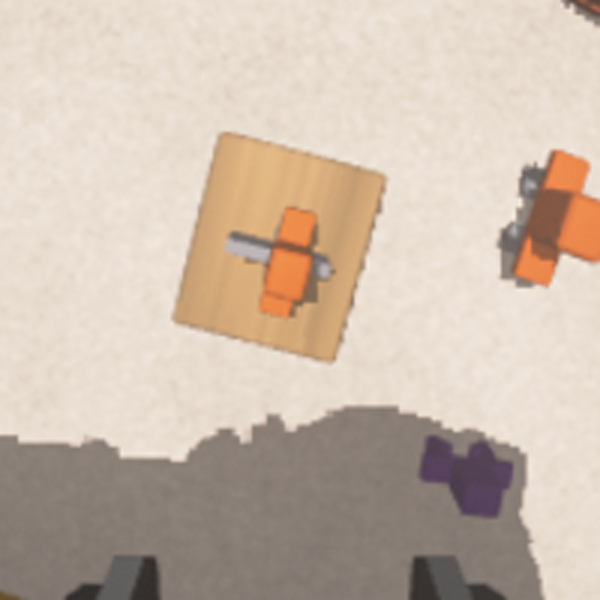

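```bash
python3 - <<'E'
from h import *
np.set_printoptions(precision=4,suppress=True)
w=load('wrist');q=lambda X,Y:(230+X/3-.33,60+Y/3-.33)
C=np.array([onplane(w,*q(*p),.02,True)[:2] for p in((222,132),(385,177),(335,362),(175,320))])
print(C,'stand c',C.mean(0))
L=[np.linalg.norm(C[i]-C[(i+1)%4]) for i in range(4)];print(L)
xa=(C[0]+C[1]-C[2]-C[3]);print('x axis yaw',np.arctan2(xa[1],xa[0]));ya=C[0]+C[3]-C[1]-C[2];print('y yaw-90',np.arctan2(ya[1],ya[0])-np.pi/2)
for p in((299,209),(276,315)):print('bridge end @z.054',onplane(w,*q(*p),.054,True))
for p in((268,298),(305,300),(312,253),(276,247)):print('tab top@.082',onplane(w,*q(*p),.082,True))
B=[onplane(w,*q(*p),.054,True) for p in((231,243),(330,270))];print('fin ends@.048',[onplane(w,*q(*p),.048,True) for p in((231,243),(330,270))])
E
```

```text
[[ 0.5839 -0.2265]
 [ 0.5683 -0.2822]
 [ 0.5027 -0.2654]
 [ 0.5183 -0.2089]] stand c [ 0.5433 -0.2458]
[np.float64(0.057849330314062385), np.float64(0.06765413152425395), np.float64(0.05857910156296805), np.float64(0.0679125211709143)]
x axis yaw -0.2574794036638186
y yaw-90 -0.2718174416707968
bridge end @z.054 [ 0.5592 -0.2522  0.054 ]
bridge end @z.054 [ 0.5259 -0.2449  0.054 ]
tab top@.082 [ 0.5358 -0.243   0.082 ]
tab top@.082 [ 0.5352 -0.2534  0.082 ]
tab top@.082 [ 0.5486 -0.2553  0.082 ]
tab top@.082 [ 0.5503 -0.2453  0.082 ]
fin ends@.048 [array([ 0.5481, -0.2308,  0.048 ]), array([ 0.5393, -0.262 ,  0.048 ])]
```

```bash
python3 -m crank '[[0.5,0,4,0.26,0],[0.5,0,0,0,0.183],[0.5,0,0,0,0.183],[0.5,0,0,0,0.183],[0.5,0,0,0,0.183],[0.5,0,0,0,0.183],[0.5,0,0,0,0.183],[0.5,0,0,0,0.183]]';python3 -m crank '[[0.5,4,0,0,0.183],[0.5,3,0,0,0.183],[0.5,0,0,0,0.183],[0.5,0,0,0,0],[0.5,0,0,0,0]]';  python3 - <<'E'
from h import *
grab('wrist','w11.png');print(sense()['position'],sense()['joint_positions'])
w=load('wrist')
cv2.imwrite('pics/c11.png',cv2.resize(cv2.cvtColor(w['frame'][150:350,220:420],cv2.COLOR_RGB2BGR),None,fx=3,fy=3,interpolation=cv2.INTER_CUBIC))
E
```

```text
time: 16.32
position: [0.5434, -0.248, 0.2]
orientation: [[-0.0, 0.28, -0.96], [0.0, -0.96, -0.28], [-1.0, -0.0, 0.0]]
wrist_force: [0.2, 1.0, 0.2]
finger_gap: 0.498
time: 16.95
position: [0.5436, -0.2488, 0.1307]
orientation: [[0.001, -0.253, -0.967], [-0.0, -0.967, 0.253], [-1.0, -0.0, -0.001]]
wrist_force: [-0.1, 0.1, -0.2]
finger_gap: 0.497
[ 0.54346996 -0.24900543  0.13072179] [-1.02995917e-01  3.15491745e-01 -2.97430496e-01  3.13789825e-05
 -9.57044440e-01 -1.53948407e-01]
```

View pics/w11.png

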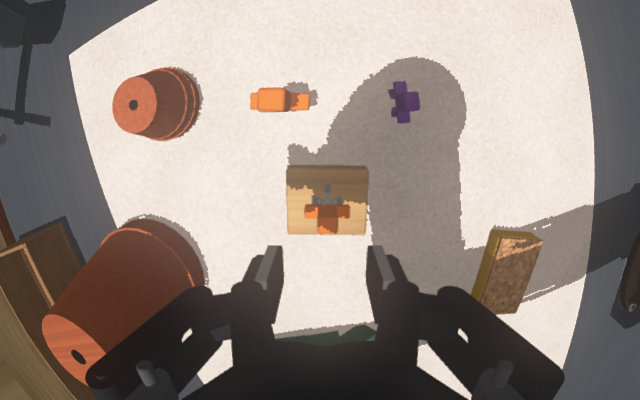

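View pics/c11.png

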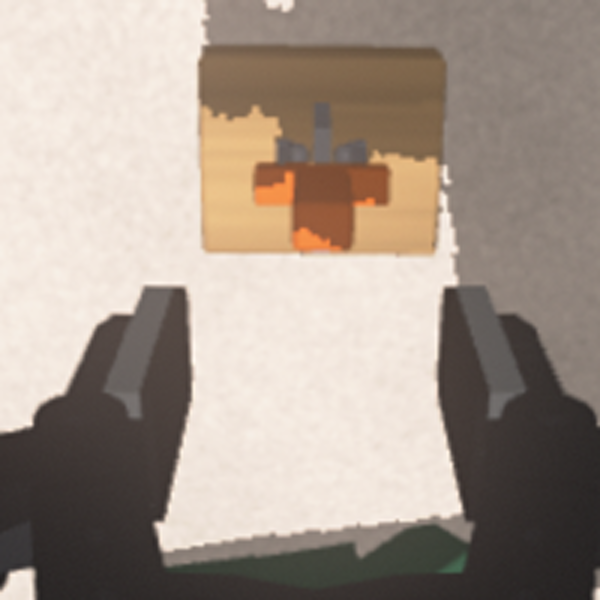

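```bash
python3 - <<'E'
from h import *
np.set_printoptions(precision=4,suppress=True)
w=load('wrist');q=lambda X,Y:(220+X/3-.33,150+Y/3-.33)
s=sense();p0=s['position'];Rt=s['orientation']
for n,p,z in(('bridge L',(254,205),.054),('bridge R',(389,205),.054),('bL back',(256,165),.054),('bR back',(388,165),.054),('tabtop near L',(292,250),.082),('tabtop near R',(354,250),.082),('tabtop far?L',(294,205),.082)):
    X=onplane(w,*q(*p),z,True);print(n,X,'tool mm',(1e3*Rt.T@(X-p0)).round(1))
E
```

```text
bridge L [ 0.5598 -0.2485  0.054 ] tool mm [ 76.7  -4.6 -15.6]
bridge R [ 0.527  -0.2399  0.054 ] tool mm [76.7 -4.6 18.3]
bL back [ 0.5564 -0.2585  0.054 ] tool mm [ 76.7   5.9 -14.9]
bR back [ 0.5248 -0.2502  0.054 ] tool mm [76.7  6.  17.8]
tabtop near L [ 0.55   -0.2455  0.082 ] tool mm [48.7 -5.1 -5.4]
tabtop near R [ 0.5367 -0.242   0.082 ] tool mm [48.7 -5.1  8.4]
tabtop far?L [ 0.5468 -0.2557  0.082 ] tool mm [48.7  5.6 -4.9]
```

```bash
python3 -m crank '[[0.5,2,0.03,0.14,0],[0.5,3,0,0,0],[0.5,1.75,0,0,0],[0.5,0.5,0,0,0],[0.0,0,0,0,0],[0,0,0,0,0],[0,0,0,0,0],[0,0,0,0,0]]' 60;  python3 - <<'E'
from h import *
grab('wrist','w12.png')
E
```

```text
time: 18.0
position: [0.5424, -0.2496, 0.0588]
orientation: [[0.002, -0.258, -0.966], [-0.0, -0.966, 0.258], [-1.0, -0.0, -0.002]]
wrist_force: [0.3, 0.3, 5.2]
finger_gap: 0.149
```

View pics/w12.png

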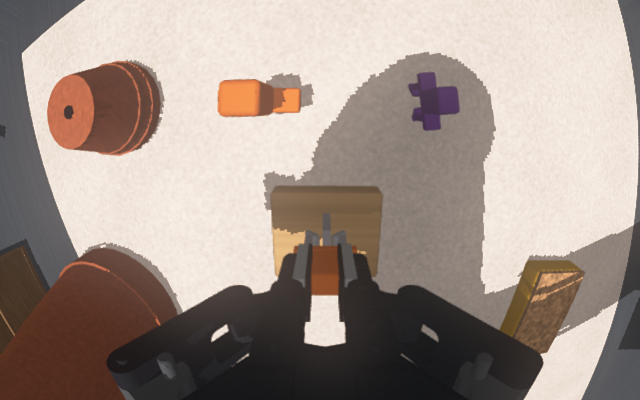

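```bash
python3 -m crank '[[0,-1,0,0,0],[0,-2,0,0,0],[0,-4,0,0,0],[0,-5,0,0,0],[0,0,0,0,0]]';  python3 - <<'E'
from h import *
f=grab('wrist','w13.png');s=sense();print(s['position'],s['orientation'],s['finger_gap'],s['wrist_force'])
cv2.imwrite('pics/c13.png',cv2.resize(cv2.cvtColor(f['frame'][200:340,250:400],cv2.COLOR_RGB2BGR),None,fx=4,fy=4,interpolation=cv2.INTER_CUBIC))
g=grab('side','s13.png')
E
```

```text
time: 18.68
position: [0.5438, -0.25, 0.1827]
orientation: [[0.007, -0.258, -0.966], [-0.002, -0.966, 0.257], [-1.0, -0.0, -0.008]]
wrist_force: [0.1, -0.2, -1.0]
finger_gap: 0.143
[ 0.54232575 -0.2495261   0.18004542] [[ 3.83812407e-03 -2.58087839e-01 -9.66113832e-01]
 [-3.18924252e-04 -9.66121215e-01  2.58088544e-01]
 [-9.99992584e-01 -6.82458723e-04 -3.79040356e-03]] 0.14518476407829548 [-0.21228156 -0.41673047 -1.14873315]
```

View pics/c13.png

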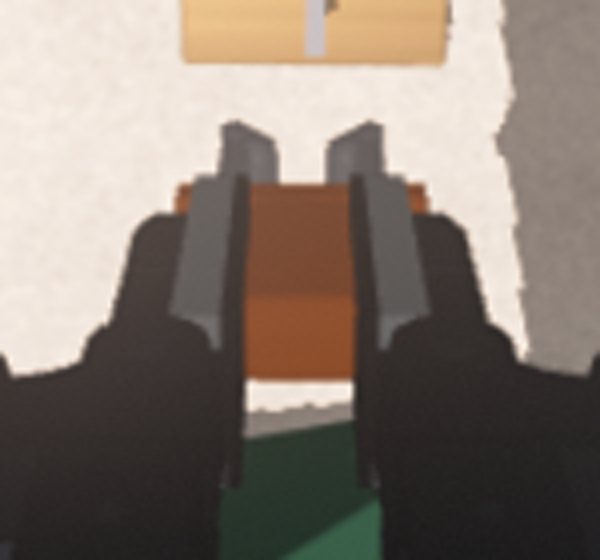

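View pics/s13.png

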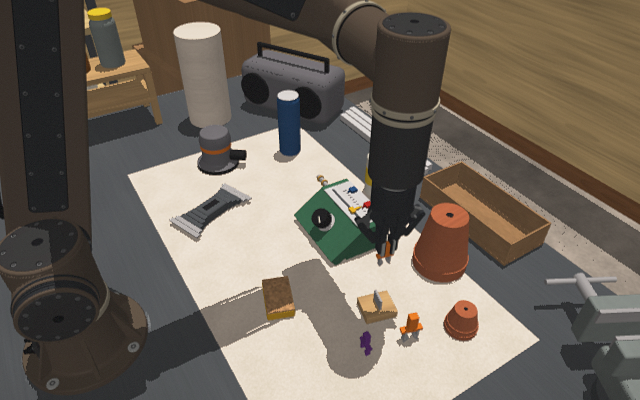

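```bash
python3 -m crank '[[0,0,-5.1,0.02,0],[0,0,-5.1,0.02,0],[0,0,-5.1,0.02,0],[0,0,-5.1,0.02,0],[0,0,-5.1,0.02,0],[0,0,-5.1,0.02,0],[0,0,-5.1,0.02,0],[0,0,-5,0.02,0]]'; python3 -m crank '[[0,2,0,0,-0.11],[0,2,0,0,-0.11],[0,0,0,0,0],[0,0,0,0,0]]';  python3 - <<'E'
from h import *
f=grab('wrist','w14.png');s=sense();print(s['position'],s['orientation'],s['finger_gap'],s['wrist_force'])
cv2.imwrite('pics/c14.png',cv2.resize(cv2.cvtColor(f['frame'][180:340,230:420],cv2.COLOR_RGB2BGR),None,fx=4,fy=3.7,interpolation=cv2.INTER_CUBIC))
g=grab('scene','sc14.png')
g=grab('side','s14.png')
E
```

```text
time: 19.77
position: [0.6443, 0.1455, 0.1759]
orientation: [[-0.003, -0.258, -0.966], [-0.001, -0.966, 0.258], [-1.0, 0.002, 0.003]]
wrist_force: [1.0, -0.8, -1.0]
finger_gap: 0.15
time: 20.27
position: [0.645, 0.1439, 0.1377]
orientation: [[-0.001, -0.043, -0.999], [-0.001, -0.999, 0.043], [-1.0, 0.001, 0.001]]
wrist_force: [0.6, 0.5, -1.5]
finger_gap: 0.149
[0.64529943 0.14402304 0.13825803] [[ 3.29803819e-04 -4.30775951e-02 -9.99071675e-01]
 [-6.49871185e-05 -9.99071728e-01  4.30775759e-02]
 [-9.99999944e-01  5.07196402e-05 -3.32297161e-04]] 0.15062121097411776 [ 0.11382717 -0.84838227  0.45816445]
```

View pics/w14.png

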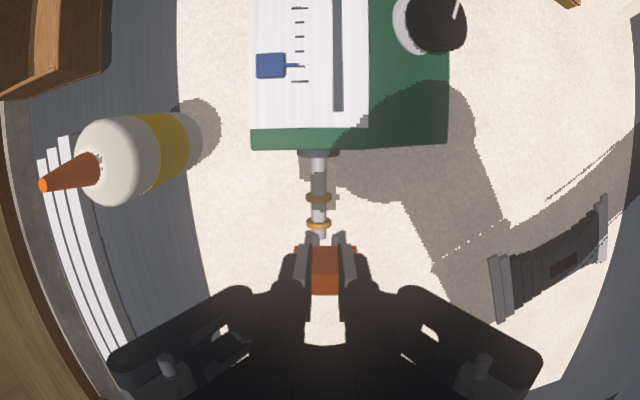

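View pics/c14.png

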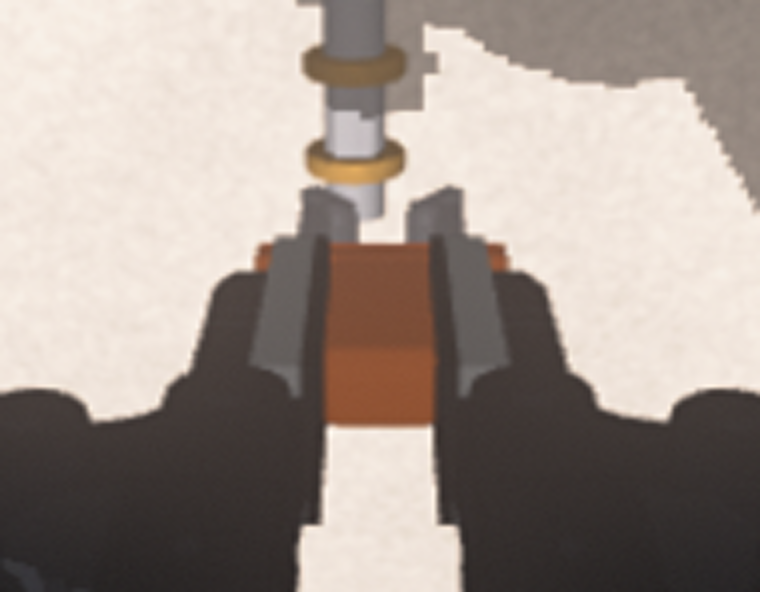

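View pics/s14.png

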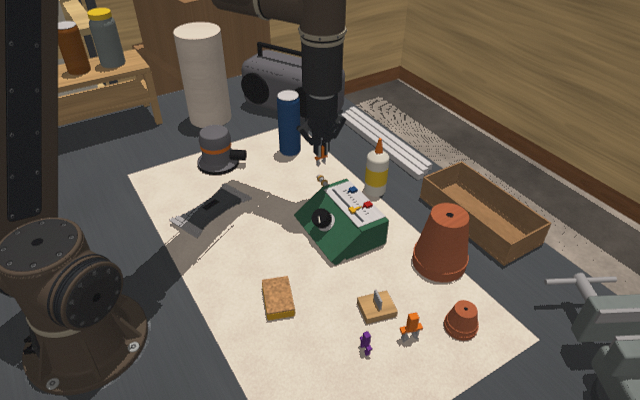

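View pics/sc14.png

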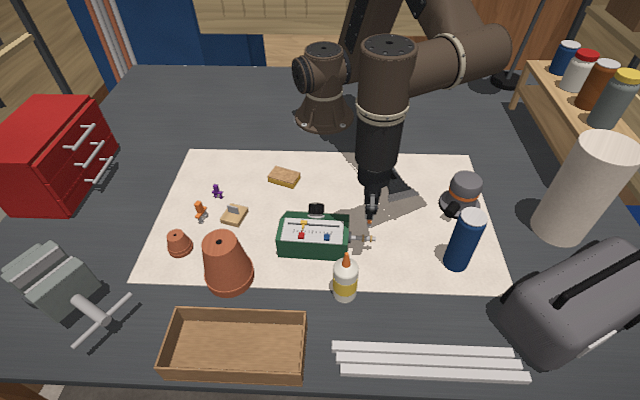

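```bash
python3 - <<'E'
from h import *
np.set_printoptions(precision=4,suppress=True)
w=load('wrist');q=lambda X,Y:(230+X/4-.37,180+Y/3.7-.37)
s=sense();p0=s['position'];Rt=s['orientation']
def T(n,p,z):
    X=onplane(w,*q(*p),z,True);print(n,X,'tool mm',(1e3*Rt.T@(X-p0)).round(1))
# collars: left/right silhouettes at axis height
T('c1 L',(302,64),.052);T('c1 R',(407,64),.052);T('c2 L',(306,158),.052);T('c2 R',(406,158),.052)
T('c1 top',(354,52),.062);T('c2 top',(354,150),.062)
T('c1 mid',(354,64),.058);T('c2 mid',(355,160),.058)
T('shaft L',(326,128),.052);T('shaft R',(384,128),.052);T('sh top',(374,213),.052)
zb=p0[2]-.0168+.006
T('bridge bot L',(257,268),zb+.003);T('bridge R',(507,268),zb+.003)
T('bridge top edge',(380,242),zb)
T('tab top near L',(324,425),p0[2]-.0168+.04);T('tab top near R',(437,425),p0[2]-.0168+.04);T('tab top far L',(328,347),p0[2]-.0168+.04)
zf=p0[2]-.0168-.016
T('footL',(303,190),zf);T('footR',(462,190),zf)
a,b=load('scene'),load('side')
S={'c1':((651/7+270,302/7+195),(198/5+285,85/5+165)),'c2':((707/7+270,305/7+195),(173/5+285,60/5+165))}
for k,(u,v) in S.items():
    o1,d1=ray(a,*u);o2,d2=ray(b,*v);A=np.array([d1,-d2]).T;t=np.linalg.lstsq(A,o2-o1,rcond=None)[0]
    print(k,o1+d1*t[0],o2+d2*t[1])
E
```

```text
c1 L [0.6597 0.1336 0.052 ] tool mm [ 86.7  10.  -14.5]
c1 R [0.6396 0.1345 0.052 ] tool mm [86.7  9.9  5.6]
c2 L [0.6602 0.1544 0.052 ] tool mm [ 86.7 -10.9 -14.2]
c2 R [0.6405 0.1553 0.052 ] tool mm [ 86.7 -10.9   5.5]
c1 top [0.6492 0.1287 0.062 ] tool mm [76.7 15.3 -4.3]
c2 top [0.6503 0.1493 0.062 ] tool mm [76.7 -5.3 -4.5]
c1 mid [0.6495 0.1323 0.058 ] tool mm [80.7 11.7 -4.4]
c2 mid [0.6504 0.153  0.058 ] tool mm [80.7 -9.  -4.4]
shaft L [0.6559 0.1478 0.052 ] tool mm [ 86.7  -4.1 -10.1]
shaft R [0.6446 0.1483 0.052 ] tool mm [86.7 -4.1  1.2]
sh top [0.6474 0.1678 0.052 ] tool mm [ 86.7 -23.6  -0.8]
bridge bot L [0.6617 0.1416 0.1309] tool mm [  7.8   1.8 -16.3]
bridge R [0.6281 0.1431 0.1309] tool mm [ 7.8  1.8 17.3]
bridge top edge [0.645  0.1395 0.1279] tool mm [10.8  4.7  0.2]
tab top near L [0.6518 0.1485 0.1619] tool mm [-23.2  -4.6  -6.2]
tab top near R [0.639  0.149  0.1619] tool mm [-23.2  -4.6   6.6]
tab top far L [0.6507 0.1372 0.1619] tool mm [-23.2   6.7  -5.5]
footL [0.6567 0.1398 0.1059] tool mm [ 32.8   3.9 -11.4]
footR [0.6326 0.1409 0.1059] tool mm [32.8  3.8 12.8]
c1 [0.6521 0.1342 0.051 ] [0.6517 0.1348 0.0514]
c2 [0.6529 0.1556 0.0512] [0.6508 0.1586 0.0532]
```

```bash
python3 - <<'E'
from h import *
w=load('wrist')
cv2.imwrite('pics/c15.png',cv2.resize(cv2.cvtColor(w['frame'][185:250,290:350],cv2.COLOR_RGB2BGR),None,fx=9,fy=9,interpolation=cv2.INTER_NEAREST))
E
```

```text
(no output)
```

View pics/c15.png

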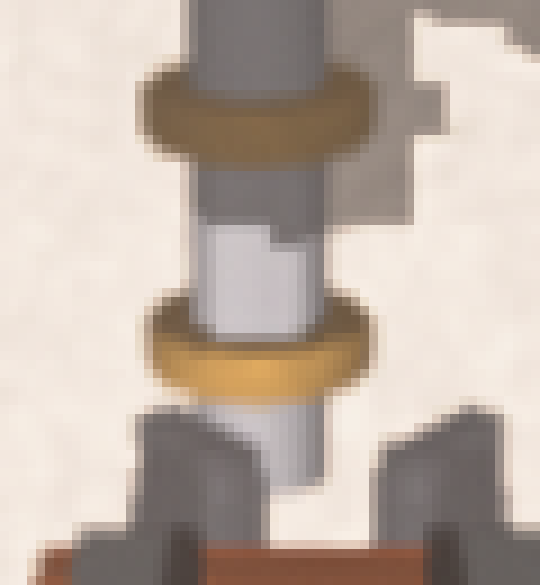

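```bash
python3 - <<'E'
from h import *
np.set_printoptions(precision=4,suppress=True)
w=load('wrist');s=sense();p0=s['position'];Rt=s['orientation']
r=[]
for y in(105,165,345,403):
    X=onplane(w,290+262/9-.5,185+y/9-.5,.062,True);t=1e3*Rt.T@(X-p0);r.append(t[1]);print(X,t.round(1))
print('gap',r[1]-r[2],'mid',(r[1]+r[2])/2,'outer mid',(r[0]+r[3])/2)
X=onplane(w,290+262/9-.5,185+485/9-.5,.052,True);print('shaft end',X)
E
```

```text
[0.649  0.1306 0.062 ] [76.7 13.4 -4. ]
[0.6492 0.1357 0.062 ] [76.7  8.3 -4. ]
[0.65   0.1515 0.062 ] [76.7 -7.5 -4.2]
[0.6503 0.1567 0.062 ] [ 76.7 -12.7  -4.2]
gap 15.763830596886582 mid 0.39593634215863815 outer mid 0.330926616158866
shaft end [0.6511 0.1686 0.052 ]
```

```bash
python3 -m crank '[[0,0,0,-0.48,0],[0,2,0,0,0],[0,1.6,0,0,0],[0,0,0,0,0],[0,0,0,0,0]]';  python3 - <<'E'
from h import *
f=grab('wrist','w16.png');s=sense();print(s['position'],s['orientation'])
cv2.imwrite('pics/c16.png',cv2.resize(cv2.cvtColor(f['frame'][180:310,270:380],cv2.COLOR_RGB2BGR),None,fx=4.5,fy=4.5,interpolation=cv2.INTER_NEAREST))
g=grab('scene');cv2.imwrite('pics/c17.png',cv2.resize(cv2.cvtColor(g['frame'][190:270,320:420],cv2.COLOR_RGB2BGR),None,fx=6,fy=6,interpolation=cv2.INTER_CUBIC))
E
```

```text
time: 21.05
position: [0.6502, 0.144, 0.1023]
orientation: [[0.001, -0.041, -0.999], [-0.0, -0.999, 0.041], [-1.0, 0.0, -0.001]]
wrist_force: [-0.0, -0.0, -0.5]
finger_gap: 0.145
[0.6503452  0.14412376 0.10250922] [[ 9.53089356e-04 -4.07881944e-02 -9.99167361e-01]
 [ 1.65836516e-04 -9.99167794e-01  4.07883703e-02]
 [-9.99999532e-01 -2.04573395e-04 -9.45532018e-04]]
```

View pics/c16.png

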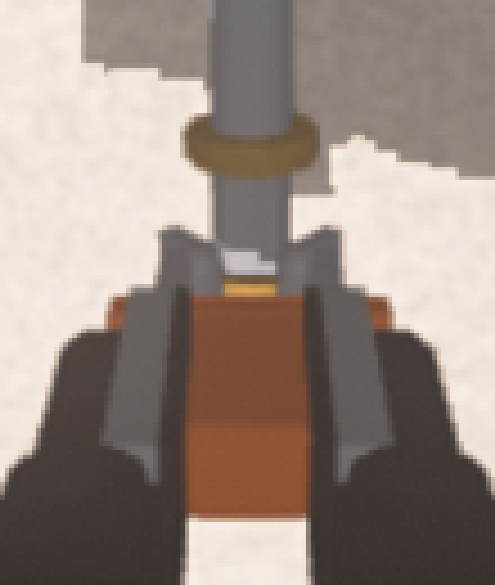

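View pics/c17.png

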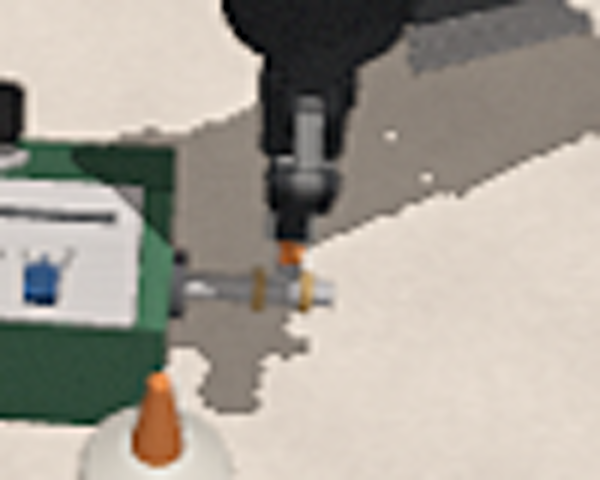

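```bash
python3 -m crank '[[0,0.9,0,0,0],[0,0.6,0,0,0],[0,0.4,0,0,0],[0,0.4,0,0,0],[0,0.4,0,0,0],[0,0,0,0,0]]' 100;  python3 - <<'E'
from h import *
f=grab('wrist','w18.png');s=sense();print(s['position'],s['wrist_force'])
cv2.imwrite('pics/c18.png',cv2.resize(cv2.cvtColor(f['frame'][180:310,270:380],cv2.COLOR_RGB2BGR),None,fx=4.5,fy=4.5,interpolation=cv2.INTER_NEAREST))
E
```

```text
time: 21.9
position: [0.6503, 0.1443, 0.0756]
orientation: [[0.001, -0.041, -0.999], [0.001, -0.999, 0.041], [-1.0, -0.001, -0.001]]
wrist_force: [-0.6, 0.5, 2.8]
finger_gap: 0.136
[0.65032049 0.1442646  0.07540294] [-0.42080365  0.01235615  2.96415609]
```

View pics/c18.png

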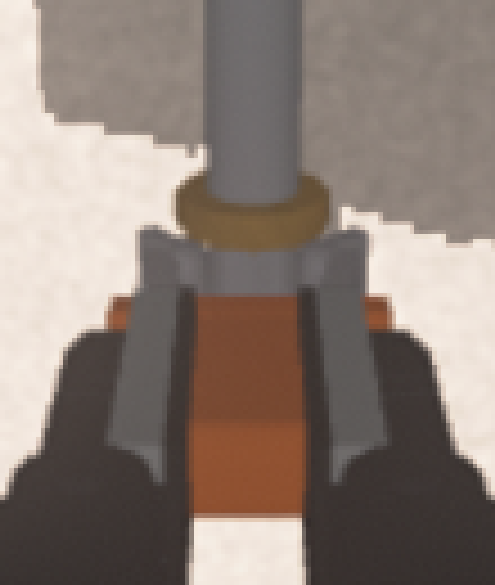

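Legs have sprung open around the shaft, centred. Push on home.

```bash
python3 -m crank '[[0,0.3,0,0,0],[0,0.3,0,0,0],[0,0.15,0,0,0],[0,0.1,0,0,0],[0,0,0,0,0]]';  python3 - <<'E'
from h import *
f=grab('wrist','w19.png');s=sense();print(s['position'],s['wrist_force'])
cv2.imwrite('pics/c19.png',cv2.resize(cv2.cvtColor(f['frame'][180:310,270:380],cv2.COLOR_RGB2BGR),None,fx=4.5,fy=4.5,interpolation=cv2.INTER_NEAREST))
E
```

```text
time: 22.58
position: [0.65, 0.144, 0.0689]
orientation: [[0.001, -0.04, -0.999], [-0.0, -0.999, 0.04], [-1.0, 0.0, -0.001]]
wrist_force: [-7.5, -0.6, 21.2]
finger_gap: 0.136
[0.64996233 0.14399115 0.06885777] [-8.33172255 -0.30294057 21.08331211]
```

View pics/c19.png

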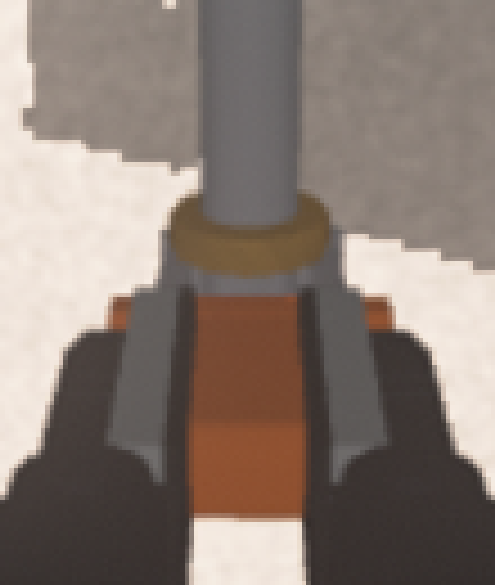

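```bash
python3 -m crank '[[0,0.1,0,0,0],[0,0.1,0,0,0],[0,0,0,0,0]]';python3 -m crank '[[0,-0.2,0,0,0],[0.45,0,0,0,0],[0.45,0,0,0,0],[0.45,0,0,0,0],[0.45,-3,0,0,0],[0.45,-5,0,0,0],[0.45,-4,0,0,0],[0.45,0,0,0,0]]';  python3 - <<'E'
from h import *
f=grab('wrist','w20.png');s=sense();print(s['position'],s['wrist_force'])
cv2.imwrite('pics/c20.png',cv2.resize(cv2.cvtColor(f['frame'][100:300,220:420],cv2.COLOR_RGB2BGR),None,fx=3,fy=3,interpolation=cv2.INTER_NEAREST))
g=grab('scene');h=grab('side')
cv2.imwrite('pics/c21.png',np.hstack([cv2.resize(cv2.cvtColor(a,cv2.COLOR_RGB2BGR),(400,400),interpolation=cv2.INTER_CUBIC) for a in(g['frame'][190:270,310:390],h['frame'][145:225,290:370])]))
E
```

```text
time: 23.0
position: [0.6501, 0.144, 0.0687]
orientation: [[0.002, -0.039, -0.999], [-0.0, -0.999, 0.039], [-1.0, 0.0, -0.002]]
wrist_force: [-13.6, -0.1, 32.9]
finger_gap: 0.14
time: 24.0
position: [0.6518, 0.1447, 0.1901]
orientation: [[0.006, -0.041, -0.999], [0.002, -0.999, 0.041], [-1.0, -0.003, -0.006]]
wrist_force: [-0.1, 0.7, -0.5]
finger_gap: 0.451
[0.65049907 0.14427692 0.18763019] [-0.40823715  0.73436839 -1.11122399]
```

View pics/c20.png

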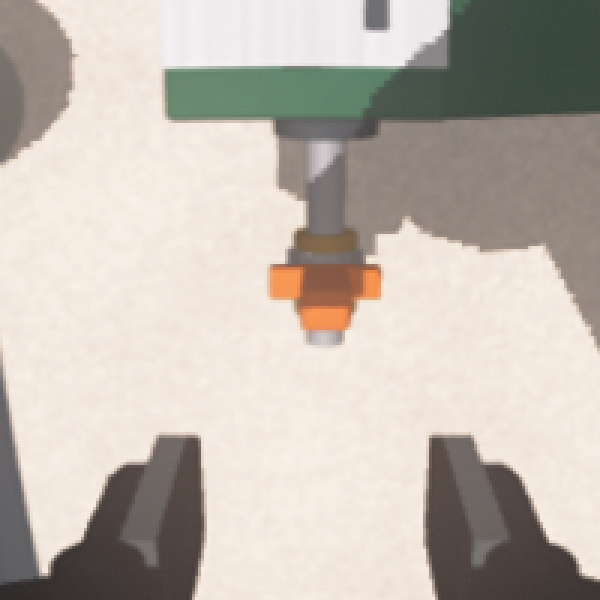

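View pics/c21.png

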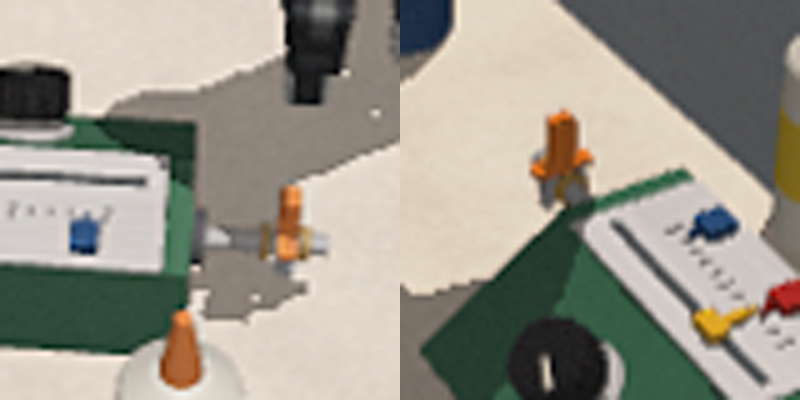

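```bash
python3 -m crank '[[0.45,-1,5,0,0],[0.45,0,5,0,0],[0.45,0,3,0,0],[0.45,0,0,0,0],[0.45,0,0,0,0]]';  python3 - <<'E'
from h import *
tips('w22.png');w=load('wrist')
cv2.imwrite('pics/c22.png',cv2.resize(cv2.cvtColor(w['frame'][100:300,220:420],cv2.COLOR_RGB2BGR),None,fx=3,fy=3,interpolation=cv2.INTER_CUBIC))
g=load('side');cv2.imwrite('pics/c23.png',cv2.resize(cv2.cvtColor(g['frame'][175:240,330:395],cv2.COLOR_RGB2BGR),None,fx=8,fy=8,interpolation=cv2.INTER_CUBIC))
E
```

```text
time: 24.78
position: [0.6442, 0.0141, 0.1951]
orientation: [[-0.002, -0.041, -0.999], [-0.0, -0.999, 0.041], [-1.0, 0.0, 0.002]]
wrist_force: [-0.0, -1.2, -0.6]
finger_gap: 0.449
ptr 79 centroid [ 33. -26.] tip [ 41.79 -25.53]
red 318 centroid [ 63.4 -26.8] tip [ 56.64 -26.97]
blue 250 centroid [63.3 41.2] tip [56.87 41.11]
```

View pics/c22.png

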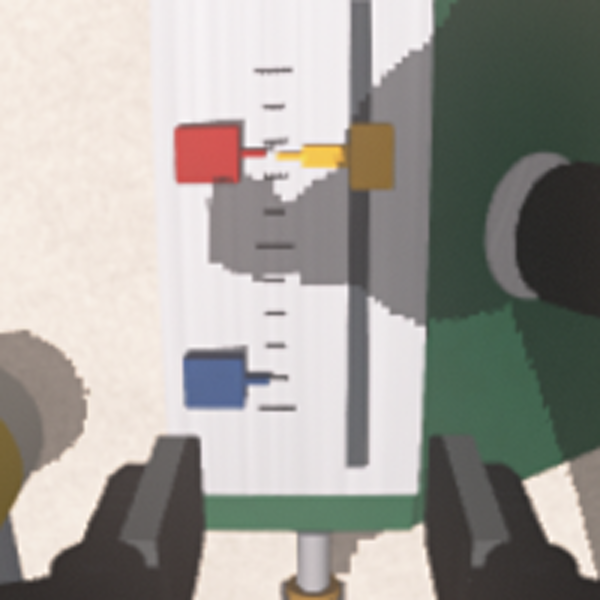

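```bash
python3 - <<'E'
from h import *
s=sense();print(s['time'],s['wrist_force'],abs(s['joint_vel']).max());print(ticket.job_done())
E
```

```text
24.825 [-0.36879843  0.22681882 -0.0019906 ] 0.008174411404502289
the job is handed in; nothing more can be done
None
```

The pointer is lined up with the red mark, the orange clip is snapped onto the lock shaft's groove, and the job is handed in at about 25 s.

- **Knob:** I turned it clockwise in five grasps with the tool vertical, because the moves cannot tilt it. The finger pads slid a little along the knob on each turn, so I worked from the pointer in the wrist image rather than the commanded angle. I then let go of it.
- **Pointer check:** After release, the tip read about 0.5–1 mm from the red tip by eye. My colour-mask measurement of the same final picture gave about 1.4 mm, less reliable because the pointer was partly in shadow. Both are inside the 2.5 mm limit.
- **Clip:** I took the smaller orange clip off the stand and pushed it down between the collars. The legs opened over the shaft and closed again, and it stopped within 0.2 mm of its expected height while the push rose from 21 to 33 N. I then released it.
- **Clip check:** All three cameras show the clip upright and centred between the collars, with the gripper well clear.
- **Bystanders:** The robot did not knowingly touch any of them, and none looked moved in the pictures. I did not measure their positions at the end.

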